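# Lock a cleaning basket with its spring ring

## Task

The round parts basket of the watch-cleaning machine stands loaded, but its spindle is not locked. Take the larger of the two wire spring rings by its two upright eyes, pinch them together so that the ring spreads, lower it over the spindle's head onto the basket's lid, and let go so that it contracts into the groove under the head. Leave the smaller ring where it lies.

Things in the scene. Friction and masses are not known exactly. Their poses are not given: they have to be found in the camera images.
- ring_eyes (a point): Larger spring ring, loose, 5 mm steel wire, flat, 90 mm long: coil (its hinge), 26 mm bore, then two crossing arms ending in upright 9 mm tubular eyes, 54 mm apart, 16-44 mm above the underside. Point midway between the eyes, 30 mm above the underside; x from bore to eyes, y along the line joining the eyes, z up. Bore centre 39 mm behind it (-x). The arms reach up to 11 mm above the underside.
- ring_spread (a joint): Spread of the larger ring (rad), sprung shut: 0 free, about 0.05 on the groove, 0.54 at its stop. Pinching the eyes together widens it (9 N per eye takes it to the stop, eyes then 11 mm apart, 20 mm over their outsides) and it can be carried so. It then clears a 40 mm disc, and the middle of that opening lies 42 mm behind the midpoint of the pinched eyes, in line with the ring's length.
- groove (a point): Fixed upright spindle of the basket: point on its axis at the top of the flat round lid (106 mm diameter, 60 mm above the bench), on which the ring comes to lie. Above this point: groove 27 mm in diameter and 13 mm high, then a head 32 mm in diameter, its top 21 mm above the point. The ring may be turned any way about the spindle.
- small_eyes (a point): Smaller spring ring of the same make (17 mm bore, eyes 35 mm apart, 59 mm long), much too small for this spindle; the point midway between its eyes, halfway up them, 20 mm above its underside. It stays where it is.
Mind the look-alikes: they are no part of the job. What is shaped like the part that bears groove but orange is not meant.

How it is judged:
By the outcome, as a careful person would: the job done as asked, in the order asked, and still so for the second after the job is handed in, with the robot touching nothing.
It also fails if it takes over 43 s, if anything falls off the work surface, if the arm or the gripper's body presses on something with over 40 N, if the wrist force passes 120 N, or if a joint passes its speed limit or range.

## Robot

A 6-joint arm with a two-finger parallel gripper is mounted at the origin on the work surface. World frame = base frame: x ahead of the robot, y to its left, z up, the work surface at z = 0. Lengths are in m, angles in rad, forces in N, time in s.
With the tool pointing down it reaches from about 0.2 to 0.875 m from the base axis. Payload 3.4 kg.
Tool frame: the origin (TCP) lies midway between the tips of the shut fingers; the grasp point (between the pads) lies 19 mm behind it; z points along the fingers, y is the line along which they close (so a half turn about z gives the same grasp; the last joint's range is limited). The gripper opens to 94 mm and grips with 3 to 60 N. Pads are 16 mm wide; open, the fingers measure 119 mm over their backs; the gripper's body (75 mm by 177 mm) begins 78 mm behind the grasp point.
Start: joints at [-0.121, 0.276, 1.505, -0, 1.361, -0.121], TCP at [0.575, -0, 0.205] pointing down, gripper open.
Joint ranges: [-2.89, 2.89], [-0.75, 2.08], [0.22, 2.7], [-1.18, 4.32], [0.11, 2.71], [-2.7, 2.7]. Speed limits (rad/s): [2.57, 2.57, 3.14, 3.14, 3.14, 3.14].

## Interface

Orientations are given as a rotation vector (axis times angle).
In Python, from station import status, eyes, env, finder gives the robot as it stands.
- The arm moves only by the tool play_rows, never from a script. Its argument "commands" is a list of rows, each an object with "claw": the opening, from 0 (shut) to 1 (fully open); "dp": the shift along the tool's x, y, z in m, a list of three; "rotation": the turn, a rotation vector about the tool's x, y, z in rad, a list of three. In form: [{"claw": claw, "dp": [dx, dy, dz], "rotation": [rx, ry, rz]}, ...]. A call has 1 to 12 rows; each row shifts and turns the commanded pose from where the row before left it, along the tool's axes as they then stand; what a row does not reach is not made up. A row lasts 1/10 s, in which the tool goes at most 50 mm and 8.59 degrees, less where a joint would pass 70% of its speed; a pose out of reach is approached as far as the arm can. A call with a gripper value outside its range is refused whole. The fingers move at their own pace and stop on an object; "grip_force" is the grip in N (left out, the last holds). Time passes only in rows, so rows that do not move let the fingers close. It gives the time, the measured TCP pose, the force, the opening and the grip force at its end, in the units of the state.
- status.observe(): the state, without advancing time (a new reading comes with each control period).
- eyes.snapshot(name): name is "scene" or "side" or "wrist"; returns a dict with "image" (384x512x3 uint8, red, green, blue), "range_z" (384x512 float32, m along the optical axis (not along the pixel's ray), 0 where there is no reading), "fx", "fy", "cx", "cy" (pixels), "rvec" (rotation vector, rad) and "tvec" (3), from world to camera coordinates, as OpenCV has them. Camera axes: x right, y down, z forward; pixel columns grow to the right and rows downward; lengths in m; the calibration is good to about 2 mm. A picture is of the moment at which its call begins.
- env.job_done(): hands the job in; it is judged then, once.
Trained networks look in a picture, given as the dict that the camera call returned (one of the last four; its "shot" number tells which), for a name from the list of things; names that differ only in an ending like _2 or _b are one class to them, and where a whole thing is asked for, a point or a joint stands for the part that bears it (a point fixed in the world has none). Each returns a list of dicts, best first, with "conf" (0 to 1); they miss things now and then, are a little off and sometimes report something else, mostly with a low value. They report only what shows in the picture. A call takes as long as a camera call. They do not tell look-alikes from the thing itself.
- finder.find_in(picture, label): "at" ([row, column] in pixels, amid what is visible of it).
The state is a dict: "time": time; "joint_pos": joint angles; "dq": joint speeds; "tau": joint torques, N m; "ee_pos": TCP position; "ee_rot": TCP orientation; "contact_force": force on the tool from outside, world axes, zero at the start; "torque": the same for the moment, N m; "gripper_width": finger opening in m; "gripper_force": force on a finger pad.
Only numpy, scipy, OpenCV 4.12 (cv2) and the standard library are available. Lean on these libraries where they do the work, as an engineer would, in place of code of your own. Each camera call takes 0.05 s, during which the arm holds its last target. There are 200 camera calls.

## Working session

There is one attempt and no reset: what is moved stays moved. The work goes in short steps, Python scripts to look and compute and a tool call to move; the robot and the scene stay as the last step left them, time stands still between calls to the robot, and variables do not carry over. Pictures are saved under pics/ and viewed, at most 10 in all, crops included, and the job is handed in when it is done.

Besides the shell and the picture viewer there is one more tool, called after ">>>" as a command line: name --argument value ..., lists and objects as JSON in quotes. play_rows: Moves the arm, as the interface text tells. Its arguments: {"type":"object","properties":{"commands":{"type":"array","items":{"type":"object","properties":{"claw":{"type":"number"},"dp":{"type":"array","items":{"type":"number"}},"rotation":{"type":"array","items":{"type":"number"}}}}},"grip_force":{"type":"number"}},"required":["commands"]}

```bash
mkdir -p pics; cat > h.py <<'E'
import numpy as np, cv2
from station import status, eyes, env, finder
def cloud(p):
    z=p["range_z"].astype(float); v,u=np.indices(z.shape)
    X=np.stack([(u-p["cx"])/p["fx"]*z,(v-p["cy"])/p["fy"]*z,z],-1)
    R=cv2.Rodrigues(np.array(p["rvec"],float))[0]; t=np.array(p["tvec"],float)
    W=(X-t)@R; W[z==0]=np.nan; return W
def save(p,n): cv2.imwrite(n,p["image"][:,:,::-1])
E
python3 - <<'E'
from h import *
s=status.observe(); print(s["time"],s["ee_pos"],s["ee_rot"],s["contact_force"])
ims=[]
for c in ["scene","side","wrist"]:
    p=eyes.snapshot(c); W=cloud(p); np.savez(f"{c}.npz",W=W,im=p["image"]); ims.append(p["image"])
    for l in ["ring_eyes","groove","small_eyes"]:
        for d in finder.find_in(p,l)[:4]:
            r,k=map(int,d["at"]); print(c,l,d["at"],round(d["conf"],2),W[r,k].round(3))
a=np.hstack(ims[:2]); a=cv2.resize(a,(800,300)); 
cv2.imwrite("pics/scene.png",ims[0][:,:,::-1]);cv2.imwrite("pics/wrist.png",ims[2][:,:,::-1])
E
```

```text
0.0 [5.74424260e-01 7.51049720e-05 2.04597874e-01] [-2.22039473e+00 -2.22041674e+00  1.77980331e-03] [-0.15534932  0.2406845  -0.47974941]
scene ring_eyes [228.8, 226.1] 0.7 [ 0.479 -0.09  -0.   ]
scene groove [226.5, 400.6] 0.82 [0.621 0.183 0.059]
scene groove [182.0, 341.4] 0.79 [0.441 0.164 0.047]
scene small_eyes [251.1, 119.2] 0.8 [ 0.5   -0.286 -0.001]
side ring_eyes [195.3, 274.6] 0.67 [ 0.489 -0.1    0.001]
side groove [277.6, 194.7] 0.93 [0.571 0.23  0.06 ]
side groove [290.8, 278.0] 0.89 [0.407 0.211 0.059]
side small_eyes [156.0, 286.8] 0.58 [ 0.495 -0.273 -0.   ]
wrist ring_eyes [230.5, 204.3] 0.91 [ 0.495 -0.082  0.009]
wrist groove [29.8, 109.5] 0.82 [0.418 0.165 0.06 ]
wrist groove [18.3, 262.3] 0.64 [0.577 0.175 0.06 ]
wrist small_eyes [338.4, 224.6] 0.49 [ 0.516 -0.28   0.   ]
```

View pics/scene.png

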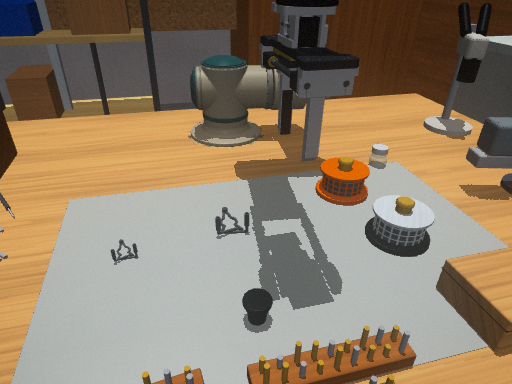

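View pics/wrist.png

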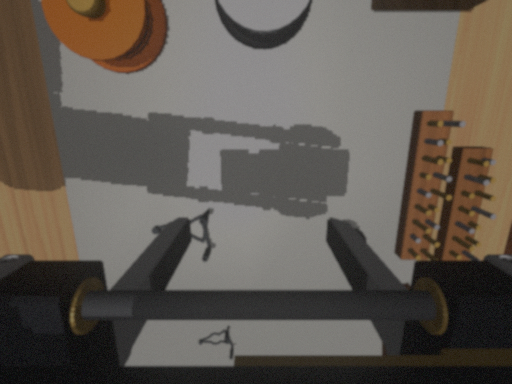

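White basket at scene (226,401) is the wanted one, since the orange one at (180,343) is the excluded look-alike. The larger ring is at scene (222,232) and wrist (232,200). The smaller ring is at scene (250,124) and wrist (340,220). I'll measure these from the depth clouds and confirm with an enlarged crop.

```bash
python3 - <<'E'
from h import *
for c in ["scene","side","wrist"]:
    d=np.load(c+".npz"); W=d["W"]
    def sel(x,y,r,z0,z1):
        m=(np.hypot(W[...,0]-x,W[...,1]-y)<r)&(W[...,2]>z0)&(W[...,2]<z1); return W[m]
    P=sel(.49,-.09,.08,.004,.06); print(c,"ring n",len(P)); H=P[P[:,2]>.018]; print(H[:60:2].round(3).tolist())
    L=P[P[:,2]<=.016]; print(" low",L[::max(1,len(L)//25)].round(3).tolist())
    B=sel(.59,.2,.075,.055,.066); print(" lid",len(B),(np.min(B,0)+np.max(B,0))/2,np.ptp(B,0)) if len(B) else 0
    Hd=sel(.59,.2,.075,.074,.09); print(" head",len(Hd),Hd.mean(0),Hd.min(0),Hd.max(0)) if len(Hd) else 0
a=np.load("scene.npz")["im"][180:290,90:260,::-1]; b=np.load("side.npz")["im"][120:320,170:330,::-1]
a=cv2.resize(a,(400,259)); b=cv2.resize(b,(400,500)); a=cv2.copyMakeBorder(a,0,241,0,0,0)
cv2.imwrite("pics/c1.png",np.hstack([a,b]))
E
```

```text
scene ring n 269
[[0.497, -0.055, 0.043], [0.5, -0.058, 0.043], [0.501, -0.054, 0.043], [0.501, -0.06, 0.042], [0.502, -0.056, 0.042], [0.505, -0.053, 0.044], [0.501, -0.058, 0.039], [0.505, -0.055, 0.041], [0.497, -0.109, 0.043], [0.501, -0.06, 0.037], [0.504, -0.057, 0.039], [0.505, -0.053, 0.039], [0.501, -0.11, 0.044], [0.502, -0.106, 0.044], [0.503, -0.059, 0.037], [0.505, -0.055, 0.037], [0.501, -0.114, 0.042], [0.505, -0.111, 0.044], [0.505, -0.107, 0.043], [0.504, -0.059, 0.035], [0.505, -0.055, 0.035], [0.501, -0.114, 0.04], [0.503, -0.11, 0.041], [0.506, -0.107, 0.042], [0.505, -0.057, 0.033], [0.505, -0.053, 0.032], [0.505, -0.111, 0.04], [0.504, -0.107, 0.039], [0.506, -0.057, 0.031], [0.503, -0.053, 0.028]]
 low [[0.421, -0.085, 0.01], [0.424, -0.086, 0.009], [0.425, -0.086, 0.007], [0.428, -0.087, 0.007], [0.428, -0.085, 0.004], [0.442, -0.077, 0.005], [0.452, -0.093, 0.005], [0.465, -0.067, 0.004], [0.471, -0.097, 0.004], [0.503, -0.056, 0.015], [0.493, -0.07, 0.008], [0.503, -0.055, 0.013], [0.496, -0.076, 0.009], [0.495, -0.066, 0.006], [0.495, -0.088, 0.008], [0.497
[... 2778 characters left out ...]

 low [[0.5, -0.053, 0.006], [0.481, -0.064, 0.004], [0.484, -0.065, 0.005], [0.477, -0.069, 0.005], [0.496, -0.073, 0.005], [0.436, -0.076, 0.005], [0.426, -0.077, 0.006], [0.497, -0.078, 0.005], [0.432, -0.079, 0.005], [0.426, -0.079, 0.01], [0.497, -0.08, 0.007], [0.429, -0.082, 0.007], [0.423, -0.082, 0.009], [0.496, -0.082, 0.01], [0.428, -0.084, 0.009], [0.422, -0.085, 0.009], [0.498, -0.087, 0.004], [0.497, -0.087, 0.01], [0.493, -0.092, 0.004], [0.497, -0.091, 0.011], [0.498, -0.093, 0.01], [0.481, -0.099, 0.004], [0.488, -0.1, 0.005], [0.498, -0.099, 0.01], [0.501, -0.103, 0.009], [0.502, -0.106, 0.008]]
 lid 2083 [0.57865097 0.17741076 0.05828059] [0.09270571 0.02861839 0.0065409 ]
```

View pics/c1.png

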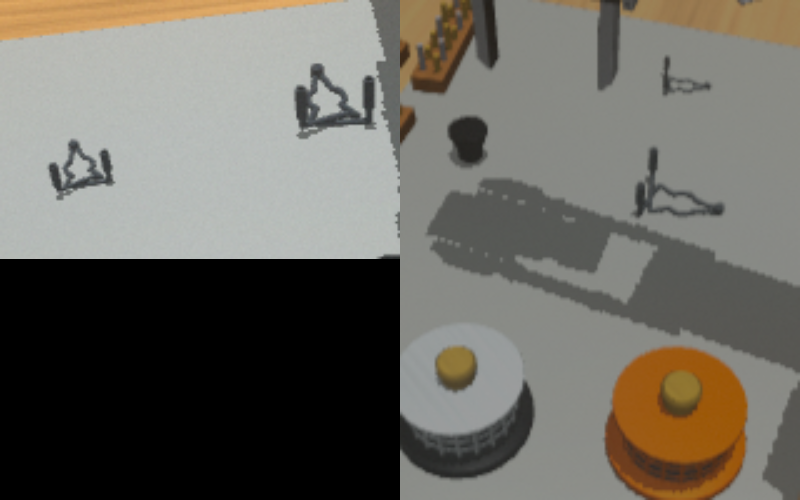

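The crop shows the larger ring at scene (222,232), eyes at about (0.501,-0.055) and (0.502,-0.110), with its coil toward the robot. The smaller ring is at (250,124). The white basket's spindle axis is at about (0.580, 0.215). Next I turn the gripper so it closes along world y.

>>> play_rows --commands '[{"claw": 1,"dp": [0,0,0],"rotation": [0,0,-0.1428]},{"claw": 1,"dp": [0,0,0],"rotation": [0,0,-0.1428]},{"claw": 1,"dp": [0,0,0],"rotation": [0,0,-0.1428]},{"claw": 1,"dp": [0,0,0],"rotation": [0,0,-0.1428]},{"claw": 1,"dp": [0,0,0],"rotation": [0,0,-0.1428]},{"claw": 1,"dp": [0,0,0],"rotation": [0,0,-0.1428]},{"claw": 1,"dp": [0,0,0],"rotation": [0,0,-0.1428]},{"claw": 1,"dp": [0,0,0],"rotation": [0,0,-0.1428]},{"claw": 1,"dp": [0,0,0],"rotation": [0,0,-0.1428]},{"claw": 1,"dp": [0,0,0],"rotation": [0,0,-0.1428]},{"claw": 1,"dp": [0,0,0],"rotation": [0,0,-0.1428]}]'

```text
time: 1.7
ee_pos: [0.575, 0.0, 0.2055]
ee_rot: [-0.009, 3.141, 0.0]
contact_force: [0.4, 0.0, -0.8]
gripper_width: 0.0942
gripper_force: 0.0
```

>>> play_rows --commands '[{"claw": 1,"dp": [0.02,-0.02,0],"rotation": [0,0,0]},{"claw": 1,"dp": [0.02,-0.02,0],"rotation": [0,0,0]},{"claw": 1,"dp": [0.02,-0.02,0],"rotation": [0,0,0]},{"claw": 1,"dp": [0.013,-0.023,0],"rotation": [0,0,0]},{"claw": 1,"dp": [0,0,0],"rotation": [0,0,0]},{"claw": 1,"dp": [0,0,0],"rotation": [0,0,0]},{"claw": 1,"dp": [0,0,0],"rotation": [0,0,0]}]'

```text
time: 2.4
ee_pos: [0.5027, -0.0824, 0.2056]
ee_rot: [-0.0, 3.141, 0.001]
contact_force: [-0.3, 0.1, -0.7]
gripper_width: 0.094
gripper_force: 0.0
```

```bash
cat > m.py <<'E'
from h import *
s=status.observe(); print(s["time"],s["ee_pos"],s["ee_rot"],s["gripper_width"])
print(cv2.Rodrigues(np.array(s["ee_rot"]))[0].round(4).tolist())
for c in ["wrist","side","scene"]:
    p=eyes.snapshot(c); W=cloud(p); print(c); save(p,f"pics/m_{c}.png")
    P=W[np.isfinite(W).all(-1)]
    for yc in(-.055,-.11):
        Q=P[(np.hypot(P[:,0]-.501,P[:,1]-yc)<.014)&(P[:,2]>.02)&(P[:,2]<.05)]
        T=Q[Q[:,2]>.041]
        if len(T): print(len(Q),len(T),((Q.min(0)+Q.max(0))/2).round(4),np.median(T,0).round(4))
    C=P[(np.hypot(P[:,0]-.425,P[:,1]+.083)<.02)&(P[:,2]>.004)&(P[:,2]<.02)]
    if len(C): print("coil",len(C),C.min(0).round(4),C.max(0).round(4))
E
python3 m.py
```

```text
2.4 [ 0.50267657 -0.08241002  0.20557656] [-4.68050990e-04  3.14080704e+00  8.42760388e-04] 0.0940416588425704
[[-1.0, -0.0003, 0.0008], [-0.0003, 1.0, 0.0005], [-0.0008, 0.0005, -1.0]]
wrist
61 38 [ 0.4991 -0.0556  0.0327] [ 0.4989 -0.0557  0.0432]
62 41 [ 0.4995 -0.1092  0.0341] [ 0.4996 -0.1096  0.043 ]
coil 88 [ 0.4183 -0.0901  0.0041] [ 0.4439 -0.0755  0.011 ]
side
32 7 [ 0.5019 -0.0564  0.0328] [ 0.5008 -0.0567  0.0433]
26 6 [ 0.5019 -0.1078  0.0321] [ 0.502  -0.1091  0.0427]
coil 23 [ 0.4194 -0.0911  0.0041] [ 0.4441 -0.0759  0.0111]
scene
53 14 [ 0.5012 -0.056   0.0324] [ 0.502  -0.0553  0.0424]
61 15 [ 0.5026 -0.1093  0.0323] [ 0.5024 -0.1094  0.043 ]
coil 27 [ 0.4193 -0.0891  0.004 ] [ 0.4413 -0.0768  0.0102]
```

View pics/m_wrist.png

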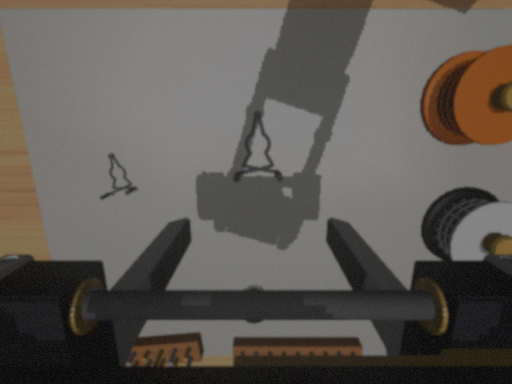

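The wrist picture shows the larger ring's eyes at (238,177) and (280,177), centred between the fingers and aligned with them. Now I descend.

>>> play_rows --commands '[{"claw": 1,"dp": [0.001,0,0.03],"rotation": [0,0,0]},{"claw": 1,"dp": [0,0,0.03],"rotation": [0,0,0]},{"claw": 1,"dp": [0,0,0.03],"rotation": [0,0,0]},{"claw": 1,"dp": [0,0,0.03],"rotation": [0,0,0]},{"claw": 1,"dp": [0,0,0.03],"rotation": [0,0,0]},{"claw": 1,"dp": [0,0,0.02],"rotation": [0,0,0]},{"claw": 1,"dp": [0,0,0.015],"rotation": [0,0,0]},{"claw": 1,"dp": [0,0,0.005],"rotation": [0,0,0]},{"claw": 1,"dp": [0,0,0],"rotation": [0,0,0]},{"claw": 1,"dp": [0,0,0],"rotation": [0,0,0]}]'

```text
time: 3.55
ee_pos: [0.5018, -0.083, 0.0161]
ee_rot: [-0.001, 3.14, -0.001]
contact_force: [0.1, 0.3, 0.5]
gripper_width: 0.094
gripper_force: 0.0
```

>>> play_rows --commands '[{"claw": 0.65,"dp": [0,0,0],"rotation": [0,0,0]},{"claw": 0.5,"dp": [0,0,0],"rotation": [0,0,0]},{"claw": 0.4,"dp": [0,0,0],"rotation": [0,0,0]},{"claw": 0.3,"dp": [0,0,0],"rotation": [0,0,0]},{"claw": 0.2,"dp": [0,0,0],"rotation": [0,0,0]},{"claw": 0.1,"dp": [0,0,0],"rotation": [0,0,0]},{"claw": 0,"dp": [0,0,0],"rotation": [0,0,0]},{"claw": 0,"dp": [0,0,0],"rotation": [0,0,0]},{"claw": 0,"dp": [0,0,0],"rotation": [0,0,0]},{"claw": 0,"dp": [0,0,0],"rotation": [0,0,0]},{"claw": 0,"dp": [0,0,0],"rotation": [0,0,0]},{"claw": 0,"dp": [0,0,0],"rotation": [0,0,0]}]' --grip_force 25

```text
time: 4.75
ee_pos: [0.5015, -0.083, 0.0157]
ee_rot: [0.0, 3.141, 0.0]
contact_force: [1.1, 1.5, 4.7]
gripper_width: 0.0186
gripper_force: 25.0
```

Pinched: the opening is about 19–20 mm, which is the stop. Lifting.

>>> play_rows --commands '[{"claw": 0,"dp": [0,0,-0.01],"rotation": [0,0,0]},{"claw": 0,"dp": [0,0,-0.02],"rotation": [0,0,0]},{"claw": 0,"dp": [0,0,-0.025],"rotation": [0,0,0]},{"claw": 0,"dp": [0,0,-0.025],"rotation": [0,0,0]},{"claw": 0,"dp": [0,0,-0.025],"rotation": [0,0,0]},{"claw": 0,"dp": [0,0,-0.02],"rotation": [0,0,0]},{"claw": 0,"dp": [0,0,-0.01],"rotation": [0,0,0]},{"claw": 0,"dp": [0,0,0],"rotation": [0,0,0]},{"claw": 0,"dp": [0,0,0],"rotation": [0,0,0]}]'

```text
time: 5.65
ee_pos: [0.5001, -0.0829, 0.1497]
ee_rot: [0.0, -3.14, -0.0]
contact_force: [-0.3, -0.4, -1.0]
gripper_width: 0.0186
gripper_force: 25.0
```

```bash
cat > r.py <<'E'
from h import *
import sys
s=status.observe(); t=np.array(s["ee_pos"]); print(s["time"],t,s["gripper_width"],s["contact_force"])
ims=[]
for c in ["wrist","side","scene"]:
    p=eyes.snapshot(c); W=cloud(p); ims.append(p["image"])
    D=W-t; m=(D[...,0]>-.1)&(D[...,0]<-.012)&(abs(D[...,1])<.035)&(D[...,2]>-.035)&(D[...,2]<.015)
    P=D[m]; print(c,len(P))
    if len(P)>20:
        for a in np.arange(-.09,-.01,.008):
            Q=P[(P[:,0]>=a)&(P[:,0]<a+.008)]
            if len(Q): print(a.round(3),len(Q),"y",Q[:,1].min().round(4),Q[:,1].max().round(4),"z",Q[:,2].min().round(4),Q[:,2].max().round(4))
        print("tip",P.min(0))
b=ims[1][:,:,::-1]; R=cv2.resize(ims[0][90:270,150:370,::-1],(440,360)); S=cv2.resize(b[120:300,180:360],(360,360))
cv2.imwrite("pics/"+sys.argv[1],np.hstack([R,S]))
E
python3 r.py lift.png
```

```text
5.65 [ 0.50011694 -0.08288613  0.14968093] 0.018647507334692514 [-0.27428745 -0.40696559 -1.02840677]
wrist 2128
-0.09 159 y -0.0072 0.0031 z -0.0134 -0.0051
-0.082 238 y -0.0116 0.0078 z -0.0144 -0.005
-0.074 205 y -0.0151 0.0126 z -0.0156 -0.0098
-0.066 276 y -0.0241 0.0229 z -0.0149 -0.0098
-0.058 199 y -0.0277 0.0266 z -0.0147 -0.0105
-0.05 176 y -0.0288 0.0268 z -0.0149 -0.0106
-0.042 200 y -0.0304 0.0314 z -0.0147 -0.01
-0.034 172 y -0.0349 0.035 z -0.0141 -0.0099
-0.026 237 y -0.0348 0.035 z -0.0155 -0.005
-0.018 266 y -0.0305 0.0277 z -0.0151 -0.0047
tip [-0.08860977 -0.03492444 -0.01559537]
side 160
-0.09 13 y -0.009 0.0023 z -0.0153 -0.0061
-0.082 18 y -0.0082 0.0049 z -0.0148 -0.0058
-0.074 17 y -0.0153 0.0104 z -0.0179 -0.0101
-0.066 18 y -0.0208 0.0184 z -0.0151 -0.01
-0.058 16 y -0.0253 0.025 z -0.0151 -0.0095
-0.05 15 y -0.0277 0.0264 z -0.016 -0.0108
-0.042 15 y -0.0283 0.0275 z -0.0162 -0.0109
-0.034 16 y -0.0342 0.0335 z -0.0148 -0.0108
-0.026 13 y -0.0346 0.0346 z -0.0136 -0.0063
-0.018 19 y -0.0285 0.0289 z -0.0149 -0.005
tip [-0.08748746 -0.03458464 -0.01791678]
scene 99
-0.066 12 y -0.0182 0.0136 z -0.0156 -0.0115
-0.058 11 y -0.0269 -0.0153 z -0.0149 -0.0118
-0.05 6 y -0.0283 -0.0237 z -0.0128 -0.0122
-0.042 11 y -0.0285 -0.022 z -0.0153 -0.0122
-0.034 11 y -0.0341 -0.0262 z -0.0155 -0.0118
-0.026 18 y -0.035 0.0341 z -0.0157 -0.0084
-0.018 30 y -0.0308 0.0294 z -0.017 -0.0066
tip [-0.06532522 -0.03499461 -0.01704873]
```

View pics/lift.png

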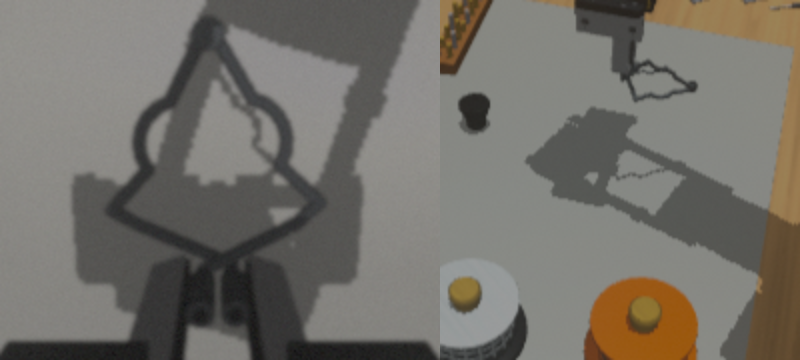

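The ring hangs level and spread. I'll compute the largest disc that fits the opening relative to the TCP.

```bash
python3 - <<'E'
from h import *
from scipy.spatial import cKDTree
s=status.observe(); t=np.array(s["ee_pos"])
for c in ["wrist","side"]:
    D=cloud(eyes.snapshot(c))-t
    m=(D[...,0]>-.1)&(D[...,0]<.01)&(abs(D[...,1])<.045)&(D[...,2]>-.025)&(D[...,2]<-.003)
    P=D[m]; k=cKDTree(P[:,:2])
    g=np.stack(np.meshgrid(np.arange(-.07,-.02,.0005),np.arange(-.012,.012,.0005),indexing="ij"),-1)
    d=k.query(g)[0]; i=np.unravel_index(d.argmax(),d.shape); print(c,g[i],d[i])
    for x in np.arange(-.056,-.034,.002):
        j=np.abs(g[:,0,0]-x).argmin(); print(x.round(3),d[j].max().round(4),g[j,d[j].argmax(),1].round(4))
E
```

```text
wrist [-3.25000000e-02  1.04083409e-17] 0.02172149849215559
-0.056 0.0128 -0.0015
-0.054 0.0139 -0.001
-0.052 0.0151 -0.001
-0.05 0.0163 -0.0005
-0.048 0.0177 -0.0005
-0.046 0.0191 -0.0005
-0.044 0.0207 -0.0005
-0.042 0.0211 -0.0005
-0.04 0.0209 -0.0005
-0.038 0.0209 -0.0005
-0.036 0.021 -0.0005
side [-0.032  -0.0005] 0.023580375492412937
-0.056 0.0121 -0.001
-0.054 0.013 -0.001
-0.052 0.0143 -0.0015
-0.05 0.0157 -0.0015
-0.048 0.017 -0.0015
-0.046 0.0185 -0.0015
-0.044 0.0201 -0.0015
-0.042 0.0217 -0.0015
-0.04 0.0227 -0.0005
-0.038 0.0227 -0.0005
-0.036 0.0229 -0.0005
```

>>> play_rows --commands '[{"claw": 0,"dp": [-0.006,0.015,0],"rotation": [0,0,0]},{"claw": 0,"dp": [-0.012,0.03,0],"rotation": [0,0,0]},{"claw": 0,"dp": [-0.014,0.035,0],"rotation": [0,0,0]},{"claw": 0,"dp": [-0.014,0.035,0],"rotation": [0,0,0]},{"claw": 0,"dp": [-0.014,0.035,0],"rotation": [0,0,0]},{"claw": 0,"dp": [-0.014,0.035,0],"rotation": [0,0,0]},{"claw": 0,"dp": [-0.014,0.035,0],"rotation": [0,0,0]},{"claw": 0,"dp": [-0.014,0.035,0],"rotation": [0,0,0]},{"claw": 0,"dp": [-0.012,0.026,0],"rotation": [0,0,0]},{"claw": 0,"dp": [-0.006,0.018,0],"rotation": [0,0,0]},{"claw": 0,"dp": [0,0,0],"rotation": [0,0,0]},{"claw": 0,"dp": [0,0,0],"rotation": [0,0,0]}]'

```text
time: 7.1
ee_pos: [0.6203, 0.2152, 0.1499]
ee_rot: [0.001, -3.14, 0.002]
contact_force: [-0.2, -0.4, -0.5]
gripper_width: 0.0184
gripper_force: 25.0
```

```bash
cat > q.py <<'E'
from h import *
from scipy.spatial import cKDTree
s=status.observe(); t=np.array(s["ee_pos"]); print(s["time"],t,s["gripper_width"],s["ee_rot"])
for c in ["wrist","side","scene"]:
    W=cloud(eyes.snapshot(c)); D=W-t
    m=(D[...,0]>-.1)&(D[...,0]<.01)&(abs(D[...,1])<.045)&(D[...,2]>-.025)&(D[...,2]<-.003)
    P=D[m]; 
    if len(P)>80:
        k=cKDTree(P[:,:2]); print(c,"tip",P[:,0].min(),[(x,k.query([[x,y] for y in np.arange(-.01,.01,.0005)])[0].max().round(4),np.arange(-.01,.01,.0005)[k.query([[x,y] for y in np.arange(-.01,.01,.0005)])[0].argmax()].round(4)) for x in (-.048,-.044,-.042)])
    H=W[(np.hypot(W[...,0]-.58,W[...,1]-.215)<.025)&(W[...,2]>.079)&(W[...,2]<.085)]
    if len(H): print(c,"head",len(H),H.mean(0),(H.min(0)+H.max(0))/2,np.ptp(H,0))
E
python3 q.py
```

```text
7.1 [0.62034351 0.21518082 0.14990864] 0.018370340101102525 [ 7.71483396e-04 -3.14005382e+00  2.31756941e-03]
wrist tip -0.08862453515739965 [(-0.048, np.float64(0.0176), np.float64(-0.0005)), (-0.044, np.float64(0.0207), np.float64(-0.0005)), (-0.042, np.float64(0.0212), np.float64(-0.0005))]
wrist head 791 [0.57815957 0.21586343 0.08014386] [0.57853322 0.21586284 0.08105197] [0.0295591  0.02962851 0.00409237]
side tip -0.08743368062969337 [(-0.048, np.float64(0.0172), np.float64(-0.0025)), (-0.044, np.float64(0.0199), np.float64(-0.0025)), (-0.042, np.float64(0.0215), np.float64(-0.002))]
side head 124 [0.57981635 0.21552627 0.08045814] [0.5797676  0.2151605  0.08069117] [0.0284484  0.02935459 0.00336179]
scene tip -0.08798316050716604 [(-0.048, np.float64(0.0165), np.float64(-0.002)), (-0.044, np.float64(0.0197), np.float64(-0.002)), (-0.042, np.float64(0.0213), np.float64(-0.002))]
scene head 104 [0.58080299 0.21512939 0.08001496] [0.58144554 0.2161547  0.08019749] [0.02872178 0.02842152 0.00222268]
```

>>> play_rows --commands '[{"claw": 0,"dp": [-0.001,0.001,0.01],"rotation": [0,0,0]},{"claw": 0,"dp": [0,0,0.015],"rotation": [0,0,0]},{"claw": 0,"dp": [0,0,0.012],"rotation": [0,0,0]},{"claw": 0,"dp": [0,0,0.008],"rotation": [0,0,0]},{"claw": 0,"dp": [0,0,0.006],"rotation": [0,0,0]},{"claw": 0,"dp": [0,0,0.005],"rotation": [0,0,0]},{"claw": 0,"dp": [0,0,0.005],"rotation": [0,0,0]},{"claw": 0,"dp": [0,0,0.004],"rotation": [0,0,0]},{"claw": 0,"dp": [0,0,0.003],"rotation": [0,0,0]},{"claw": 0,"dp": [0,0,0.002],"rotation": [0,0,0]},{"claw": 0,"dp": [0,0,0],"rotation": [0,0,0]},{"claw": 0,"dp": [0,0,0],"rotation": [0,0,0]}]'

```text
time: 8.45
ee_pos: [0.6222, 0.217, 0.0807]
ee_rot: [-0.0, 3.141, 0.0]
contact_force: [-0.9, 0.0, -1.4]
gripper_width: 0.018
gripper_force: 25.0
```

```bash
python3 q.py; python3 r.py low.png | grep -E "tip|z"
```

```text
8.45 [0.62217653 0.21702773 0.08065727] 0.01795497700051881 [-3.61719538e-05  3.14117211e+00  1.06259658e-04]
wrist tip -0.09604361347158707 [(-0.048, np.float64(0.0104), np.float64(-0.001)), (-0.044, np.float64(0.0142), np.float64(-0.0015)), (-0.042, np.float64(0.0138), np.float64(-0.0005))]
wrist head 1440 [0.57809604 0.21613131 0.08014769] [0.5781517  0.21608012 0.08073056] [0.02986658 0.02879819 0.00345324]
side tip -0.09449253031926153 [(-0.048, np.float64(0.0076), np.float64(-0.006)), (-0.044, np.float64(0.0113), np.float64(-0.0055)), (-0.042, np.float64(0.0132), np.float64(-0.005))]
side head 138 [0.5798732  0.21578566 0.08050985] [0.58034208 0.2151713  0.08093176] [0.02951388 0.02764831 0.00377446]
scene tip -0.09374644394766307 [(-0.048, np.float64(0.0143), np.float64(0.0035)), (-0.044, np.float64(0.013), np.float64(0.0005)), (-0.042, np.float64(0.0112), np.float64(0.0))]
scene head 88 [0.57928291 0.21313086 0.08002877] [0.57994739 0.21463052 0.0801457 ] [0.02669863 0.02712518 0.00227984]
-0.09 1067 y -0.0349 0.0345 z -0.0237 -0.0051
-0.082 1229 y -0.035 0.035 z -0.0235 -0.0
[... 676 characters left out ...]
.042 118 y -0.035 0.0348 z -0.0248 0.0019
-0.034 97 y -0.0321 0.0349 z -0.0235 0.0006
-0.026 96 y -0.0349 0.0349 z -0.0243 -0.0043
-0.018 99 y -0.0326 0.0343 z -0.0242 -0.0045
tip [-0.09462665 -0.03495169 -0.02628416]
-0.09 58 y -0.0331 0.0308 z -0.0231 -0.0056
-0.082 70 y -0.0331 0.0058 z -0.023 -0.0063
-0.074 50 y -0.0344 0.0048 z -0.0231 -0.0111
-0.066 41 y -0.0346 -0.0022 z -0.0228 -0.0115
-0.058 54 y -0.0349 0.0069 z -0.023 0.0003
-0.05 85 y -0.034 0.0109 z -0.023 0.0012
-0.042 104 y -0.0343 0.011 z -0.0227 0.0009
-0.034 126 y -0.0349 0.0103 z -0.0226 0.0003
-0.026 48 y -0.0349 0.0337 z -0.023 -0.0117
-0.018 74 y -0.0347 0.0348 z -0.0348 -0.0113
tip [-0.0948218  -0.03493321 -0.03483261]
```

View pics/low.png

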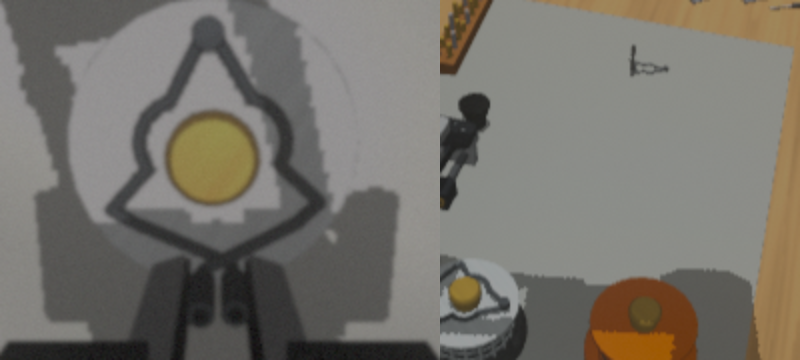

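The ring surrounds the head with clearance all round (crop, left: head at (212,158)). I'll bias it 2 mm so the spindle sits deeper in the bore lobes, lower the last 5 mm and check contact.

>>> play_rows --commands '[{"claw": 0,"dp": [-0.002,0,0.001],"rotation": [0,0,0]},{"claw": 0,"dp": [0,0,0.002],"rotation": [0,0,0]},{"claw": 0,"dp": [0,0,0.0015],"rotation": [0,0,0]},{"claw": 0,"dp": [0,0,0.0005],"rotation": [0,0,0]},{"claw": 0,"dp": [0,0,0],"rotation": [0,0,0]},{"claw": 0,"dp": [0,0,0],"rotation": [0,0,0]}]'

```text
time: 9.35
ee_pos: [0.6242, 0.217, 0.0758]
ee_rot: [0.0, 3.141, 0.0]
contact_force: [-0.1, -0.7, 2.4]
gripper_width: 0.0186
gripper_force: 25.0
```

>>> play_rows --commands '[{"claw": 0.24,"dp": [0,0,0],"rotation": [0,0,0]},{"claw": 0.3,"dp": [0,0,0],"rotation": [0,0,0]},{"claw": 0.37,"dp": [0,0,0],"rotation": [0,0,0]},{"claw": 0.44,"dp": [0,0,0],"rotation": [0,0,0]},{"claw": 0.5,"dp": [0,0,0],"rotation": [0,0,0]},{"claw": 0.57,"dp": [0,0,0],"rotation": [0,0,0]},{"claw": 0.65,"dp": [0,0,0],"rotation": [0,0,0]},{"claw": 0.75,"dp": [0,0,0],"rotation": [0,0,0]},{"claw": 0.95,"dp": [0,0,0],"rotation": [0,0,0]},{"claw": 0.95,"dp": [0,0,0],"rotation": [0,0,0]},{"claw": 0.95,"dp": [0,0,0],"rotation": [0,0,0]}]'

```text
time: 10.45
ee_pos: [0.6244, 0.2172, 0.0755]
ee_rot: [-0.0, 3.141, 0.001]
contact_force: [-0.6, -0.5, -0.8]
gripper_width: 0.0879
gripper_force: 0.0
```

```bash
python3 r.py rel.png | grep -E "contact|^[0-9]"
```

```text
10.45 [0.62437437 0.21722158 0.07546051] 0.08787382832664342 [-0.59859649 -0.47678031 -0.81398962]
```

View pics/rel.png

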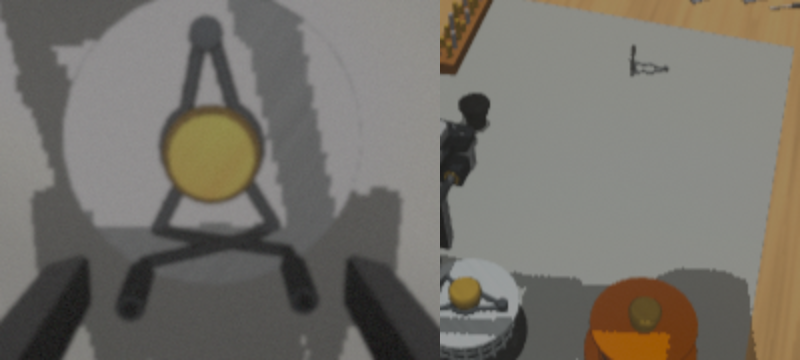

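The ring has contracted into the groove under the head (crop: head at (212,155), eyes at (130,300) and (303,295)), and the fingers are clear. Retreating straight up.

>>> play_rows --commands '[{"claw": 1,"dp": [0,0,-0.01],"rotation": [0,0,0]},{"claw": 1,"dp": [0,0,-0.02],"rotation": [0,0,0]},{"claw": 1,"dp": [0,0,-0.025],"rotation": [0,0,0]},{"claw": 1,"dp": [0,0,-0.025],"rotation": [0,0,0]},{"claw": 1,"dp": [0,0,-0.025],"rotation": [0,0,0]},{"claw": 1,"dp": [0,0,-0.02],"rotation": [0,0,0]},{"claw": 1,"dp": [0,0,0],"rotation": [0,0,0]},{"claw": 1,"dp": [0,0,0],"rotation": [0,0,0]}]'

```text
time: 11.4
ee_pos: [0.624, 0.217, 0.2008]
ee_rot: [0.0, 3.141, 0.0]
contact_force: [0.3, -0.8, -0.6]
gripper_width: 0.0941
gripper_force: 0.0
```

```bash
python3 - <<'E'
from h import *
p=eyes.snapshot("wrist"); W=cloud(p)
N=np.hypot(W[...,0]-.58,W[...,1]-.2155)
E=W[(W[...,2]>.098)&(W[...,2]<.11)&(N<.09)]
for s in (1,-1):
    Q=E[(E[:,1]-.2155)*s>0]; print(len(Q),np.median(Q,0) if len(Q) else "")
A=W[(N>.018)&(N<.07)&(W[...,2]>.0625)&(W[...,2]<.08)]; print("arms z",np.percentile(A[:,2],[50,90,99]),A.min(0),A.max(0))
save(p,"pics/end.png")
E
```

```text
64 [0.6164795  0.24379327 0.10284301]
64 [0.61853883 0.19208785 0.10280612]
arms z [0.06498496 0.07038253 0.07760065] [0.53588844 0.18859769 0.06252234] [0.61896798 0.24511978 0.07982497]
```

View pics/end.png

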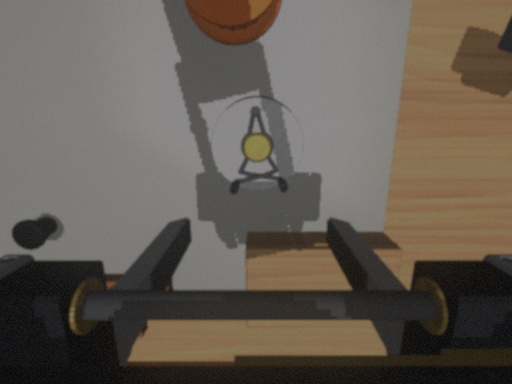

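The ring lies flat on the lid in the groove: the eye tops are at z 0.103 (about 43 mm above the lid) and 52 mm apart, and the gripper is clear. Handing in.

```bash
python3 -c "
from station import env; print(env.job_done())"
```

```text
the job is handed in; nothing more can be done
None
```

The larger ring now sits flat on the white basket's lid, closed into the spindle's groove; the smaller ring was left untouched, and I handed the job in at about 11.5 s with the gripper clear (no verdict came back).

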